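Swap the failed module in the guarded tester and hold the next one on its contacts

ROBOT

A 7-joint arm with a two-finger parallel gripper is mounted at the origin on a cart in front of the work surface, level with it; the furniture and walls round the work are solid. World frame = base frame: x ahead of the robot, y to its left, z up, the work surface at z = 0. Lengths are in mm, angles in rad, forces in N, time in s.
With the tool pointing down it reaches from about 425 to 875 mm from the base axis. Payload 8.4 kg.
Tool frame: the origin (TCP) lies midway between the tips of the shut fingers; the grasp point (between the pads) lies robot.hold_point_z behind it (robot.hold_point_z is the distance from the TCP to the grasp point, in mm); z points along the fingers, y is the line along which they close (so a half turn about z gives the same grasp; the last joint's range is limited). The gripper opens to 85 mm and grips with 20 to 120 N. Pads are 22 mm wide; open, the fingers measure 114 mm over their backs; the gripper's body (76 mm by 85 mm) begins 54 mm behind the grasp point. The pads swing forward as they close: fully open they stand 13 mm farther back than shut.
Start: joints at [-1.256, 0.333, 0.04, 1.465, -0.013, 1.343, -0.059], TCP at [261.358, 595.11, 231.308] pointing down, gripper open.
Joint ranges: [-2.58, 2.58], [-0.38, 2.09], [-1.3, 1.39], [0.25, 2.4], [-1.5, 4.64], [0.08, 2.09], [-2.65, 2.65]. Speed limits (rad/s): [2.22, 2.22, 2.79, 2.79, 3.14, 3.14, 3.14].

INTERFACE

Orientations are given as a rotation vector (axis times angle).
In Python, from plant import robot, snapshot, order gives the robot as it stands.
- The arm moves only by the tool step_arm, never from a script. Its argument "motion" is a list of rows, each an object with "delta_rot": the turn, a rotation vector about the tool's x, y, z in degrees, a list of three; "travel": the shift along the tool's x, y, z in cm, a list of three; "jaw": the closure, from -1 (fully open) to 1 (shut). In form: [{"delta_rot": [wx, wy, wz], "travel": [tx, ty, tz], "jaw": jaw}, ...]. A call has 1 to 10 rows; each row shifts and turns the commanded pose from where the row before left it, along the tool's axes as they then stand; what a row does not reach is not made up. A row lasts 1/10 s, in which the tool goes at most 50 mm and 8.59 degrees, less where a joint would pass 70% of its speed; a pose out of reach is approached as far as the arm can. A call is refused whole if a number of a shift passes 5 or a number of a turn 8.59, either way. A call with a gripper value outside its range is refused whole. The fingers move at their own pace and stop on an object; the grip force is fixed at half the most. Time passes only in rows, so rows that do not move let the fingers close. It gives the time, the measured TCP pose, the force, the opening and the grip force at its end, in the units of the state.
- robot.get_state(): the state, without advancing time (a new reading comes with each control period).
- snapshot(name): name is "scene" or "top"; returns a dict with "pixels" (384x512x3 uint8, blue, green, red), "fx", "fy", "cx", "cy" (pixels), "pose" (4x4, takes a point from camera to world coordinates). Camera axes: x right, y down, z forward; pixel columns grow to the right and rows downward; lengths in mm; the calibration is good to about 2 mm. A picture is of the moment at which its call begins. There is no depth.
- order.close_job(): hands the job in; it is judged then, once.
The state is a dict: "t": time; "joint_positions": joint angles; "joint_velocities": joint speeds; "effort": joint torques, N m; "tcp_pos": TCP position; "ee_rot": TCP orientation; "ft_force": force on the tool from outside, world axes, zero at the start; "moment": the same for the moment, N m; "grip_width": finger opening in mm; "finger_force": force on a finger pad.
Only numpy, scipy, OpenCV 4.12 (cv2) and the standard library are available. Lean on these libraries where they do the work, as an engineer would, in place of code of your own. Each camera call takes 0.05 s, during which the arm holds its last target. There are 200 camera calls.

TASK

The module sticking up out of the tester has failed: pull it out and drop it into the reject bin. Then take the other module of that same narrow size from the rack (leave the two wider ones hanging there), pass it down through the slot in the tester's guard plate and push it against the sprung contacts until its flange sits flush on the plate. The springs lift it again as soon as it is let go, so finish with the module still in the gripper, held down flush for the test.

Things in the scene. Friction and masses are not known exactly. Their poses are not given: they have to be found in the camera images.
- tester: Grey bench tester, fixed, 80 mm high, with a sloping front panel at its -x end and a bare steel guard plate on top (upper face at z = 80 mm). Origin on the bench directly under the middle of the slot; the housing reaches from x = -82 to +50 mm and y = -48 to +48 mm.
- slot_mouth (a point): Middle of the slot in the guard plate, level with the plate's upper face; axes as the tester's. The slot is 38 mm (along x) by 16 mm (along y), 2 mm more than a narrow module's body each way, and runs straight down 34 mm.
- contacts (a joint): Sprung contact block under the slot, pushed straight down. In m: 0 = up, its top 50 mm below the plate's upper face (a module left on it has its flange 10 mm above the plate); 0.010 = that module's flange flush on the plate; stop at 0.014. Pushes back with 4 N at 0, 8 N at 0.010.
- failed_module: Narrow plug-in module, upright. z along its length, x width, y thickness; origin mid-underside. Upward: card edge 24x6 mm to z=12; aluminium body 36x14 to z=60, its lowest 6 mm tapered; black flange 50x26, z=60..66; black grip 36x14 up to the top, z=110. 0.08-0.17 kg. Fits either way round. This one stands loose in the tester.
- failed_module_mid (a point): Middle of the failed module, 55 mm above its underside along its z.
- new_module: Narrow plug-in module, upright. z along its length, x width, y thickness; origin mid-underside. Upward: card edge 24x6 mm to z=12; aluminium body 36x14 to z=60, its lowest 6 mm tapered; black flange 50x26, z=60..66; black grip 36x14 up to the top, z=110. 0.08-0.17 kg. Fits either way round. This one hangs by its flange in the rack, underside 10 mm above the bench.
- wide_module_a: One of two wider modules hanging in the rack (body and grip 46 mm wide instead of 36, flange 60 mm; otherwise like new_module, same heights). It does not fit the tester and stays in the rack. Origin at the middle of its underside.
- wide_module_b: One of two wider modules hanging in the rack (body and grip 46 mm wide instead of 36, flange 60 mm; otherwise like new_module, same heights). It does not fit the tester and stays in the rack. Origin at the middle of its underside.
- rack: Grey metal carrier rack, fixed, 206 (x) x 62 (y) mm, 70 mm high, with three slots 50 x 18 mm in its top plate, at x = -64, 0 and +64 mm, one module hanging by its flange in each, width along x. Origin on the bench under its middle.
- bin: Reject bin: open grey plastic parts bin, fixed, 138 (x) x 104 (y) mm outside, walls and floor 3 mm, walls 70 mm high except the front (local -y), which is cut down to 42 mm. Origin at the middle of its underside.
Things that resemble listed ones, but are neither listed nor needed, are in the scene too. What is shaped like the failed_module but white is not meant.

How it is judged:
By the outcome, as a careful person would: the job done as asked, in the order asked, and still so for the second after the job is handed in, while the arm keeps its last pose, push and grip.
It also fails if it takes over 51 s, if anything falls off the work surface, if the arm or the gripper's body presses on something with over 40 N, if the wrist force passes 120 N, or if a joint passes its speed limit or range.

## Working session

There is one attempt and no reset: what is moved stays moved. The work goes in short steps, Python scripts to look and compute and a tool call to move; the robot and the scene stay as the last step left them, time stands still between calls to the robot, and variables do not carry over. Pictures are saved under pics/ and viewed, at most 10 in all, crops included, and the job is handed in when it is done.

Besides the shell and the picture viewer there is one more tool, called after "Request:" as name([rows], argument=value, ...), one row to a line, values as JSON. step_arm: Moves the arm, as the interface text tells. Its arguments: {"type":"object","properties":{"motion":{"type":"array","items":{"type":"object","properties":{"delta_rot":{"type":"array","items":{"type":"number"}},"travel":{"type":"array","items":{"type":"number"}},"jaw":{"type":"number"}}}}},"required":["motion"]}

```bash
mkdir -p pics; python3 - <<'E'
from plant import robot,snapshot
import cv2,numpy as np,pickle
for n in("scene","top"):
    s=snapshot(n);cv2.imwrite(f"pics/{n}0.png",cv2.resize(s["pixels"],(800,600),interpolation=cv2.INTER_CUBIC));pickle.dump(s,open(n+"0.pkl","wb"))
    print(n,s["fx"],s["fy"],s["cx"],s["cy"],np.round(s["pose"],3).tolist())
print(robot.get_state(),robot.hold_point_z)
E
```

```text
scene 474.8467350510739 474.8467350510739 250.24417441070565 189.02855386176287 [[0.907, -0.191, 0.376, 61.491], [-0.421, -0.456, 0.784, -801.161], [0.022, -0.869, -0.494, 670.911], [0.0, 0.0, 0.0, 1.0]]
top 473.752810294089 473.752810294089 257.1177195929162 186.79254920105816 [[-0.006, -0.998, 0.07, 423.518], [-1.0, 0.006, -0.013, 173.988], [0.012, -0.07, -0.997, 1188.839], [0.0, 0.0, 0.0, 1.0]]
{'t': 0.1, 'joint_positions': array([-1.25621288,  0.33386324,  0.03984409,  1.46615055, -0.01338453,
        1.34329114, -0.0585067 ]), 'joint_velocities': array([ 1.51685882e-03, -1.02836947e-03, -5.97982638e-05, -1.36050648e-03,
        9.87833323e-04, -6.80235530e-04,  4.79995932e-04]), 'effort': array([ 3.44722117e-03, -6.60012245e+01,  1.36963852e+00, -4.06468534e+01,
        1.69346330e-02,  9.03137494e-03,  1.21963453e-05]), 'tcp_pos': array([261.20102698, 594.77763426, 230.51072862]), 'ee_rot': array([-6.45287986e-01, -3.07440618e+00,  2.25161488e-03]), 'ft_force': array([-0.19782717,  0.05957837, -0.70905774]), 'moment': array([ 0.00917294, -0.01274739, -0.00099206]), 'finger_force': 0.0, 'grip_width': 85.65975166850764} 18.700000000000003
```

View pics/scene0.png

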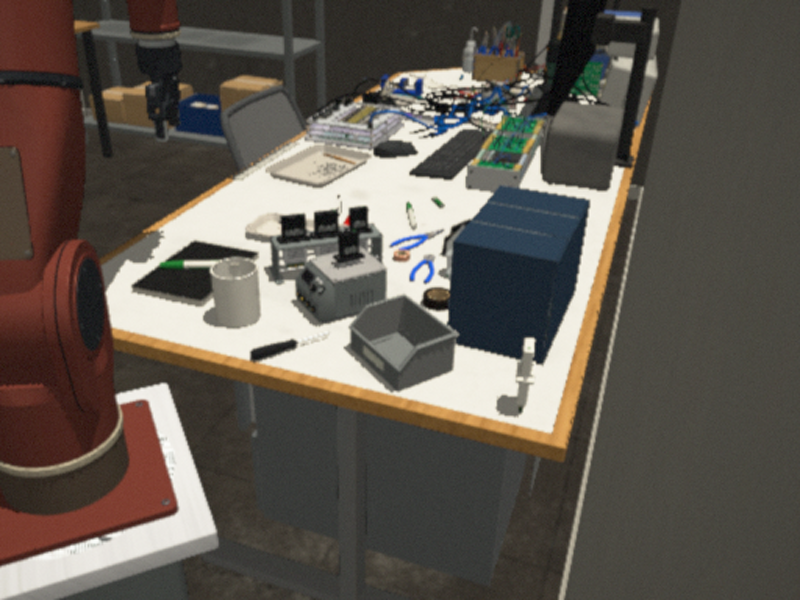

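View pics/top0.png

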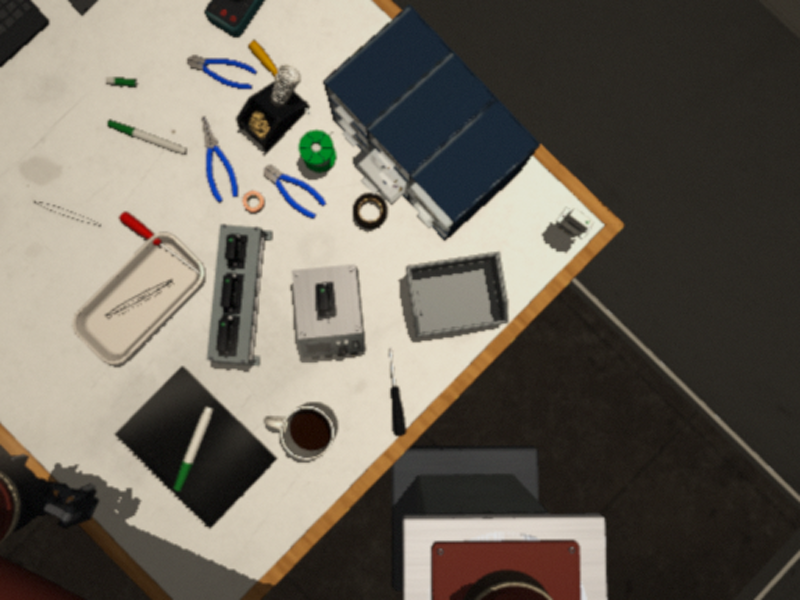

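The top view shows the rack at about (235,295), the tester with its module at (325,300), the bin at (455,295) and the arm at lower left. I'll enlarge the rack/tester/bin area in both views.

```bash
python3 - <<'E'
import cv2,pickle
p=pickle.load(open("top0.pkl","rb"))["pixels"];cv2.imwrite("pics/t1.png",cv2.resize(p[137:242,125:257],None,fx=5.7,fy=5.7,interpolation=cv2.INTER_CUBIC))
p=pickle.load(open("top0.pkl","rb"))["pixels"];cv2.imwrite("pics/t2.png",cv2.resize(p[150:230,245:335],None,fx=6,fy=6,interpolation=cv2.INTER_CUBIC))
p=pickle.load(open("scene0.pkl","rb"))["pixels"];cv2.imwrite("pics/s1.png",cv2.resize(p[125:255,160:300],None,fx=5,fy=4.6,interpolation=cv2.INTER_CUBIC)[:598])
E
```

```text
(no output)
```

View pics/t1.png

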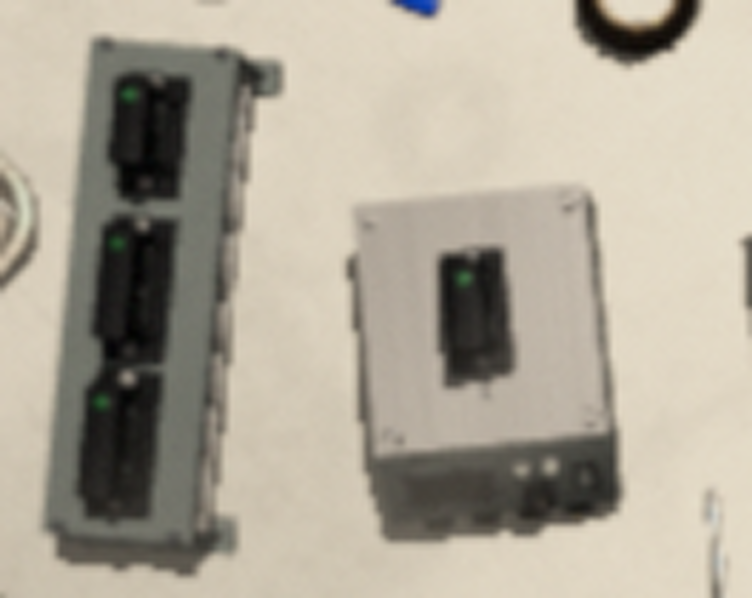

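View pics/s1.png

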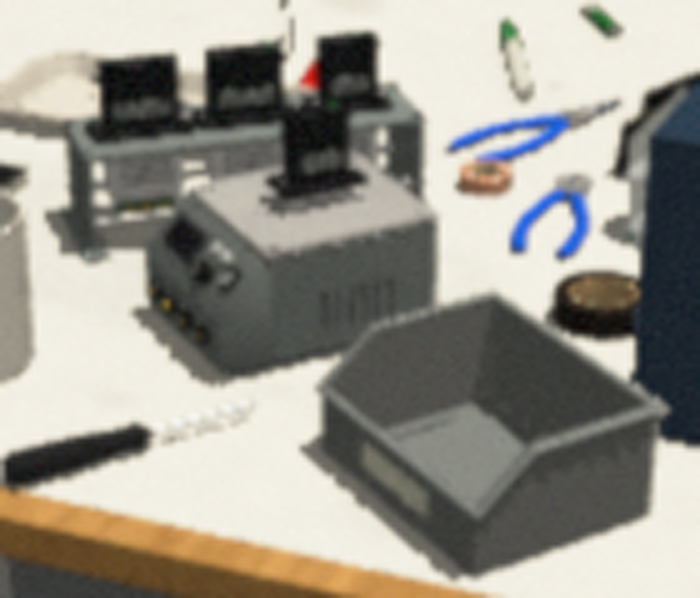

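The far module in the rack (top crop near (150,135), flange about 127 px against about 147 px for the others) is the narrow one. The tester plate corners in that crop are about (355,203), (590,185), (612,432), (373,455). The scene crop shows the bin's low front facing the robot side. Next I fit poses by matching silhouettes.

```bash
cat >h.py <<'E'
import numpy as np,cv2,pickle
from scipy.optimize import minimize
from scipy.spatial.transform import Rotation as R
def ray(s,u,v,z):
    P=s["pose"];d=P[:3,:3]@[(u-s["cx"])/s["fx"],(v-s["cy"])/s["fy"],1];return (P[:3,3]+d*(z-P[2,3])/d[2])
def proj(s,X):
    P=s["pose"];c=(np.asarray(X)-P[:3,3])@P[:3,:3];return np.c_[s["fx"]*c[:,0]/c[:,2]+s["cx"],s["fy"]*c[:,1]/c[:,2]+s["cy"]]
def rect(w,d,z):return [[a*w/2,b*d/2,z] for a in(-1,1) for b in(-1,1)]
def fit(s,x0,zu,yaw,w=36,fw=50,thr=55,k=6):
    boxes=[np.array(rect(w,14,66)+rect(w,14,110)),np.array(rect(fw,26,60)+rect(fw,26,66))]
    u,v=proj(s,[[*x0,zu+85]])[0].astype(int);r=34;u0,v0=u-r,v-r
    g=cv2.resize(s["pixels"][v0:v+r,u0:u+r],None,fx=k,fy=k,interpolation=cv2.INTER_CUBIC).max(2)
    m=g<thr
    def sil(p):
        im=np.zeros(m.shape,np.uint8);c,q=np.cos(p[2]),np.sin(p[2])
        for b in boxes:
            X=np.c_[c*b[:,0]-q*b[:,1]+p[0],q*b[:,0]+c*b[:,1]+p[1],b[:,2]+zu]
            uv=(proj(s,X)-[u0,v0]+.5)*k-.5
            cv2.fillConvexPoly(im,cv2.convexHull(np.round(uv*16).astype(np.int32)),1,shift=4)
        return im>0
    near=cv2.dilate(sil([*x0,yaw]).astype(np.uint8),np.ones((9*k//2,)*2))>0
    mm=m&near
    f=lambda p:-(sil([p[0],p[1],p[2]/50])&mm).sum()/(sil([p[0],p[1],p[2]/50])|mm).sum()
    o=minimize(f,[*x0,yaw*50],method="Nelder-Mead",options=dict(initial_simplex=[[x0[0],x0[1],yaw*50],[x0[0]+4,x0[1],yaw*50],[x0[0],x0[1]+4,yaw*50],[x0[0],x0[1],yaw*50+3]]))
    return np.round([o.x[0],o.x[1],np.degrees(o.x[2]/50),-o.fun],2)
def go(st,pos,xdir_deg,tilt=0):
    """tool-frame total travel (cm) and turn (deg) from state to a tool-down pose, tool x at xdir (mod 180)"""
    A=R.from_rotvec(st["ee_rot"]);t=A.inv().apply(np.array(pos)-st["tcp_pos"])/10
    a=np.radians(xdir_deg);best=None
    for b in(a,a+np.pi):
        x=np.array([np.cos(b),np.sin(b),0]);z=np.array([0,0,-1.]);B=R.from_matrix(np.c_[x,np.cross(z,x),z])
        d=np.degrees((A.inv()*B).as_rotvec())
        if best is None or np.linalg.norm(d)<np.linalg.norm(best):best=d
    return np.round(t,2),np.round(best,2)
E
python3 - <<'E'
from h import *
t=pickle.load(open("top0.pkl","rb"));s=pickle.load(open("scene0.pkl","rb"))
def pl(pts,z,k=5.7,o=(125,137)):
    X=np.array([ray(t,(a+.5)/k-.5+o[0],(b+.5)/k-.5+o[1],z) for a,b in pts]);return X
for nm,pts,z in(("tester",[(355,203),(590,185),(612,432),(373,455)],80),("rack",[(95,40),(240,52),(195,545),(45,528)],70)):
    X=pl(pts,z);e=(X[0]+X[1]-X[2]-X[3]);yaw=np.arctan2(e[1],e[0]);print(nm,X.mean(0).round(1),np.degrees(yaw).round(1),np.linalg.norm(X-np.roll(X,1,0),axis=1).round())
    if nm=="tester":a=X.mean(0)[:2];ya=yaw
    else: r=X.mean(0)[:2];yr=yaw
print("bin",[ray(t,u*.64,v*.64,z)[:2].round() for u,v,z in((408,265,70),(498,253,70),(507,326,42),(411,340,42))])
n=r+64*np.array([np.cos(yr),np.sin(yr)])
for thr in(45,60,75):
  print("failed",fit(t,a,30,ya,thr=thr),fit(s,a,30,ya,thr=thr));print("new",fit(t,n,10,yr,thr=thr),fit(s,n,10,yr,thr=thr))
from plant import robot
st=robot.get_state();print(R.from_rotvec(st["ee_rot"]).as_matrix().round(2))
E
```

```text
tester [488.6 271.8  80. ] 4.6 [104.  97. 102.  98.]
rack [501.9 412.8  70. ] -5.0 [203.  61. 205.  62.]
bin [array([543., 150.]), array([560.,  12.]), array([450.,  -4.]), array([429., 145.])]
failed [488.52 275.43   4.95   0.5 ] [494.27 275.97  28.77   0.63]
new [564.89 409.13  -0.83   0.8 ] [560.28 397.93  27.15   0.62]
failed [490.32 274.34   5.02   0.76] [493.81 276.12  23.34   0.72]
new [565.08 409.15  -3.23   0.88] [558.35 396.23  10.93   0.69]
failed [488.93 274.71   4.3    0.9 ] [493.81 275.66  17.82   0.78]
new [565.12 409.22  -4.19   0.92] [562.34 398.84  29.31   0.8 ]
[[-0.92  0.4  -0.  ]
 [ 0.4   0.92 -0.  ]
 [-0.   -0.   -1.  ]]
```

View pics/t2.png

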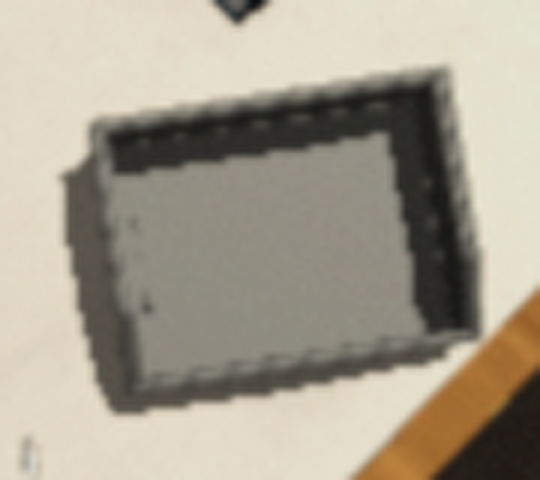

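Fits: failed module ≈ (489, 274.5) at 4.6°, new module ≈ (565, 409) at -4.2°, bin mid ≈ (497, 76) with its long side along y. The bin crop shows a rim from (95,122) to (448,68) and floor centre near (270,260). Now the first move.

```bash
python3 - <<'E'
from h import *
from plant import robot
st=robot.get_state()
print(go(st,[489,274.5,200],4.6),go(st,[489,274.5,103],4.6))
t=pickle.load(open("top0.pkl","rb"))
X=np.array([ray(t,(a+.5)/6-.5+245,(b+.5)/6-.5+150,z) for a,b,z in((95,122,70),(448,68,70),(478,335,42),(130,390,42))]);print(X.round(),X.mean(0))
E
```

```text
(array([-33.73, -20.16,   3.08]), array([-8.000e-02, -1.000e-02, -2.831e+01])) (array([-33.73, -20.15,  12.78]), array([-8.000e-02, -1.000e-02, -2.831e+01]))
[[542. 151.  70.]
 [563.  11.  70.]
 [458.  -3.  42.]
 [436. 138.  42.]] [499.72711647  74.20037786  56.        ]
```

Request:
step_arm([
  {"travel":[-3.4,-2.0,0],"delta_rot":[0,0,0],"jaw":-1},
  {"travel":[-3.4,-2.0,0],"delta_rot":[0,0,0],"jaw":-1},
  {"travel":[-3.4,-2.0,0],"delta_rot":[0,0,0],"jaw":-1},
  {"travel":[-3.4,-2.0,0],"delta_rot":[0,0,0],"jaw":-1},
  {"travel":[-3.4,-2.0,0],"delta_rot":[0,0,0],"jaw":-1},
  {"travel":[-3.4,-2.0,0],"delta_rot":[0,0,0],"jaw":-1},
  {"travel":[-3.4,-2.0,0],"delta_rot":[0,0,0],"jaw":-1},
  {"travel":[-3.4,-2.0,0],"delta_rot":[0,0,0],"jaw":-1},
  {"travel":[-3.4,-2.0,0],"delta_rot":[0,0,0],"jaw":-1},
  {"travel":[-3.1,-2.1,0],"delta_rot":[0,0,0],"jaw":-1},
])

```text
t: 1.1
tcp_pos: [489.9, 273.9, 231.1]
ee_rot: [-0.646, -3.074, 0.001]
ft_force: [0.4, 0.3, -0.2]
grip_width: 85.3
finger_force: 0.0
```

Request:
step_arm([
  {"travel":[0,0,0.7],"delta_rot":[0,0,-7],"jaw":-1},
  {"travel":[0,0,0.7],"delta_rot":[0,0,-7],"jaw":-1},
  {"travel":[0,0,0.7],"delta_rot":[0,0,-7],"jaw":-1},
  {"travel":[0,0,0.7],"delta_rot":[0,0,-7.3],"jaw":-1},
  {"travel":[0,0,0],"delta_rot":[0,0,0],"jaw":-1},
])

```text
t: 1.6
tcp_pos: [488.4, 275.1, 202.1]
ee_rot: [0.129, -3.137, 0.002]
ft_force: [0.5, -0.2, 0.0]
grip_width: 85.1
finger_force: 0.0
```

```bash
python3 - <<'E'
from h import *
from plant import robot
st=robot.get_state()
print(st["t"],st["tcp_pos"],go(st,[489,274.5,103],4.6))
E
```

```text
1.6 [488.41496905 275.09856251 202.05228538] (array([-0.07, -0.05,  9.91]), array([-0.07, -0.12,  0.11]))
```

Request:
step_arm([
  {"travel":[-0.1,0,3],"delta_rot":[0,0,0],"jaw":-1},
  {"travel":[0,0,3],"delta_rot":[0,0,0],"jaw":-1},
  {"travel":[0,0,2],"delta_rot":[0,0,0],"jaw":-1},
  {"travel":[0,0,1.3],"delta_rot":[0,0,0],"jaw":-1},
  {"travel":[0,0,0.6],"delta_rot":[0,0,0],"jaw":-1},
  {"travel":[0,0,0],"delta_rot":[0,0,0],"jaw":0.4},
  {"travel":[0,0,0],"delta_rot":[0,0,0],"jaw":0.5},
  {"travel":[0,0,0],"delta_rot":[0,0,0],"jaw":0.5},
])

```text
t: 2.4
tcp_pos: [490.7, 276.0, 105.4]
ee_rot: [-0.125, 3.138, 0.002]
ft_force: [0.1, -0.2, -0.7]
grip_width: 44.0
finger_force: 0.0
```

Request:
step_arm([
  {"travel":[0,0,0],"delta_rot":[0,0,0],"jaw":1},
  {"travel":[0,0,0],"delta_rot":[0,0,0],"jaw":1},
  {"travel":[0,0,0],"delta_rot":[0,0,0],"jaw":1},
  {"travel":[0,0,0],"delta_rot":[0,0,0],"jaw":1},
])

```text
t: 2.8
tcp_pos: [490.5, 274.7, 104.7]
ee_rot: [-0.125, 3.139, -0.001]
ft_force: [0.9, -5.3, 4.5]
grip_width: 13.3
finger_force: 58.5
```

```bash
python3 - <<'E'
from h import *
from plant import robot,snapshot
st=robot.get_state();print(st)
for n in("scene","top"):
    s=snapshot(n);pickle.dump(s,open(n+"1.pkl","wb"))
p=pickle.load(open("scene1.pkl","rb"))["pixels"];cv2.imwrite("pics/s2.png",cv2.resize(p[105:235,160:300],None,fx=5,fy=4.6,interpolation=cv2.INTER_CUBIC))
E
```

```text
{'t': 2.8, 'joint_positions': array([-0.78231426,  0.25976589,  0.22189291,  1.84147664, -0.06424438,
        1.04749266,  1.11464564]), 'joint_velocities': array([ 0.00059267,  0.00046893, -0.00067083,  0.00063339, -0.00060775,
       -0.001362  ,  0.00194856]), 'effort': array([ -2.48314194, -52.57691145,   0.26638007, -35.91144919,
        -1.53568257,  -1.05271183,  -0.05674351]), 'tcp_pos': array([490.49711901, 274.74382916, 104.6558478 ]), 'ee_rot': array([-1.24576840e-01,  3.13878869e+00, -1.36929415e-03]), 'ft_force': array([ 0.86219254, -5.28652049,  4.5339102 ]), 'moment': array([-1.3440765 ,  0.03858324,  0.00870736]), 'finger_force': 58.51576566696167, 'grip_width': 13.297427616557323}
```

Gripped, with 5 N sideways on the module in the slot. I'll ease it toward -y to centre it, which also locates the slot.

Request:
step_arm([
  {"travel":[0,-0.1,0],"delta_rot":[0,0,0],"jaw":1},
  {"travel":[0,0,0],"delta_rot":[0,0,0],"jaw":1},
])

```text
t: 3.1
tcp_pos: [490.4, 274.6, 104.5]
ee_rot: [-0.125, 3.139, 0.0]
ft_force: [1.3, -4.0, 3.3]
grip_width: 13.5
finger_force: 58.3
```

Request:
step_arm([
  {"travel":[0,-0.1,0],"delta_rot":[0,0,0],"jaw":1},
  {"travel":[0,0,0],"delta_rot":[0,0,0],"jaw":1},
])

```text
t: 3.3
tcp_pos: [490.4, 274.3, 104.5]
ee_rot: [-0.126, 3.138, 0.002]
ft_force: [1.6, 0.6, 2.1]
grip_width: 13.4
finger_force: 58.3
```

Request:
step_arm([
  {"travel":[0,-0.1,0],"delta_rot":[0,0,0],"jaw":1},
  {"travel":[0,0,0],"delta_rot":[0,0,0],"jaw":1},
])

```text
t: 3.5
tcp_pos: [490.3, 273.5, 104.5]
ee_rot: [-0.127, 3.139, 0.002]
ft_force: [1.0, 2.5, 1.9]
grip_width: 13.2
finger_force: 58.5
```

```bash
python3 - <<'E'
from plant import robot
st=robot.get_state();print(st["tcp_pos"],st["ft_force"],st["moment"],st["ee_rot"])
E
```

```text
[490.29997998 273.51892976 104.51933895] [1.02415846 2.45611069 1.93055167] [ 0.62509997 -0.1312372  -0.04085281] [-1.26550769e-01  3.13866154e+00  1.88368312e-03]
```

View pics/s2.png

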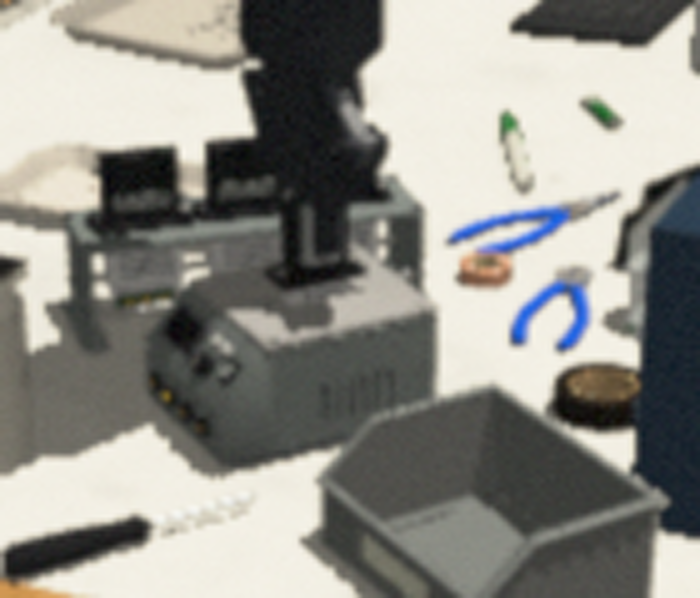

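The gripper holds the failed module by its grip (crop (315,230)), with its flange at (315,270) just above the plate. Slot y centre is at TCP y ≈ 274.1. Now a short x probe for the same reason.

Request:
step_arm([
  {"travel":[-0.1,0.05,0],"delta_rot":[0,0,0],"jaw":1},
  {"travel":[0,0,0],"delta_rot":[0,0,0],"jaw":1},
])

```text
t: 3.7
tcp_pos: [490.8, 273.5, 104.1]
ee_rot: [0.126, -3.138, 0.0]
ft_force: [-1.2, 2.3, 2.1]
grip_width: 13.1
finger_force: 58.8
```

Request:
step_arm([
  {"travel":[0.2,0,0],"delta_rot":[0,0,0],"jaw":1},
  {"travel":[0,0,0],"delta_rot":[0,0,0],"jaw":1},
])

```text
t: 3.9
tcp_pos: [489.6, 273.1, 104.5]
ee_rot: [-0.126, 3.138, 0.0]
ft_force: [0.7, 1.1, 2.6]
grip_width: 13.2
finger_force: 58.8
```

Request:
step_arm([
  {"travel":[0.1,0,0],"delta_rot":[0,0,0],"jaw":1},
  {"travel":[0,0,0],"delta_rot":[0,0,0],"jaw":1},
])

```text
t: 4.1
tcp_pos: [489.1, 273.0, 104.6]
ee_rot: [-0.125, 3.137, 0.001]
ft_force: [4.3, 2.0, 0.9]
grip_width: 13.5
finger_force: 58.4
```

Request:
step_arm([
  {"travel":[-0.1,0.05,0],"delta_rot":[0,0,0],"jaw":1},
  {"travel":[0,0,0],"delta_rot":[0,0,0],"jaw":1},
])

```text
t: 4.3
tcp_pos: [489.3, 273.2, 104.2]
ee_rot: [0.125, -3.139, 0.001]
ft_force: [3.2, -0.8, 4.1]
grip_width: 13.0
finger_force: 58.7
```

Request:
step_arm([
  {"travel":[0,0,-0.5],"delta_rot":[0,0,0],"jaw":1},
  {"travel":[0,0,-1],"delta_rot":[0,0,0],"jaw":1},
  {"travel":[0,0,-1],"delta_rot":[0,0,0],"jaw":1},
  {"travel":[0,0,-1.5],"delta_rot":[0,0,0],"jaw":1},
  {"travel":[0,0,-2],"delta_rot":[0,0,0],"jaw":1},
  {"travel":[0,0,-2],"delta_rot":[0,0,0],"jaw":1},
  {"travel":[0,0,0],"delta_rot":[0,0,0],"jaw":1},
  {"travel":[0,0,0],"delta_rot":[0,0,0],"jaw":1},
])

```text
t: 5.1
tcp_pos: [488.7, 273.7, 184.5]
ee_rot: [0.126, -3.138, -0.0]
ft_force: [-0.5, 0.5, -0.9]
grip_width: 13.2
finger_force: 59.0
```

```bash
python3 - <<'E'
from h import *
from plant import robot,snapshot
for n in("scene","top"):
    s=snapshot(n);pickle.dump(s,open(n+"2.pkl","wb"))
p=[robot.get_state()]
st=p[0];print(st["t"],st["tcp_pos"],st["ft_force"],st["ee_rot"]);pickle.dump(st,open("st2.pkl","wb"))
s=pickle.load(open("scene2.pkl","rb"));u,v=proj(s,[[490,274,150]])[0].astype(int);print(u,v)
cv2.imwrite("pics/s3.png",cv2.resize(s["pixels"][v-40:v+50,u-50:u+50],None,fx=6,fy=6,interpolation=cv2.INTER_CUBIC))
# bin targets
print("to bin hover",go(st,[500,112,182],8.5),go(st,[500,112,82],8.5))
E
```

```text
5.2 [488.35280091 273.29305867 183.37541087] [ 0.01222486  0.67102156 -1.56222678] [ 1.26103481e-01 -3.13715036e+00  1.45214882e-03]
221 144
to bin hover (array([  0.13, -16.17,   0.15]), array([-0.04, -0.11, -3.9 ])) (array([  0.11, -16.16,  10.15]), array([-0.04, -0.11, -3.9 ]))
```

View pics/s3.png

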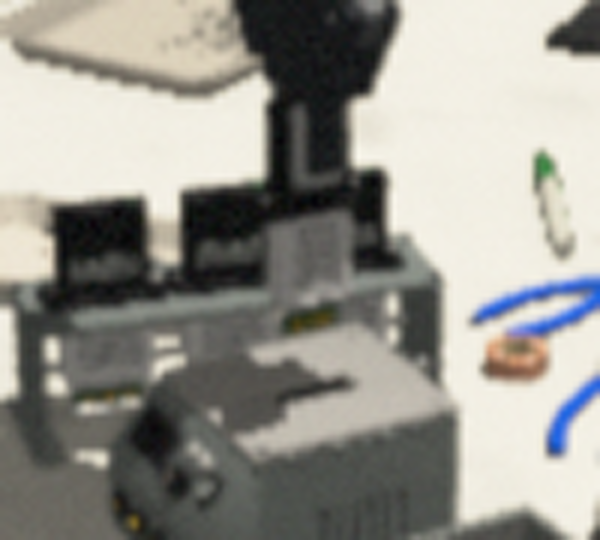

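The module is out and clear: body at crop (310,250), its underside well above the plate. Carry it to the bin.

Request:
step_arm([
  {"travel":[0,-2.5,0],"delta_rot":[0,0,0],"jaw":1},
  {"travel":[0,-3,0],"delta_rot":[0,0,0],"jaw":1},
  {"travel":[0,-3,0],"delta_rot":[0,0,0],"jaw":1},
  {"travel":[0,-3,0],"delta_rot":[0,0,0],"jaw":1},
  {"travel":[0,-3,0],"delta_rot":[0,0,0],"jaw":1},
  {"travel":[0.1,-2.8,0],"delta_rot":[0,0,-4],"jaw":1},
  {"travel":[0,0,3],"delta_rot":[0,0,0],"jaw":1},
  {"travel":[0,0,3],"delta_rot":[0,0,0],"jaw":1},
  {"travel":[0,0,2],"delta_rot":[0,0,0],"jaw":1},
  {"travel":[0,0,0],"delta_rot":[0,0,0],"jaw":1},
])

```text
t: 6.2
tcp_pos: [499.3, 100.3, 100.9]
ee_rot: [0.235, -3.126, 0.003]
ft_force: [-0.3, -0.1, -1.2]
grip_width: 13.3
finger_force: 59.0
```

Request:
step_arm([
  {"travel":[0,0,0],"delta_rot":[-8,0,0],"jaw":1},
  {"travel":[0,0,0.5],"delta_rot":[-8,0,0],"jaw":1},
  {"travel":[0,0,0.8],"delta_rot":[0,0,0],"jaw":1},
  {"travel":[0,0,0],"delta_rot":[0,0,0],"jaw":1},
])

```text
t: 6.6
tcp_pos: [501.2, 102.9, 91.1]
ee_rot: [0.228, -3.081, -0.431]
ft_force: [0.2, 0.5, -1.6]
grip_width: 13.5
finger_force: 59.0
```

Request:
step_arm([
  {"travel":[0,0,0.7],"delta_rot":[0,0,0],"jaw":1},
  {"travel":[0,0,0],"delta_rot":[0,0,0],"jaw":1},
  {"travel":[0,0,0],"delta_rot":[0,0,0],"jaw":-1},
  {"travel":[0,0,0],"delta_rot":[0,0,0],"jaw":-1},
  {"travel":[0,0,0],"delta_rot":[0,0,0],"jaw":-1},
  {"travel":[0,0,0],"delta_rot":[0,0,0],"jaw":-1},
  {"travel":[0,0,0],"delta_rot":[0,0,0],"jaw":-1},
  {"travel":[0,0,-1],"delta_rot":[0,0,0],"jaw":-1},
  {"travel":[0,0,-3],"delta_rot":[0,0,0],"jaw":-1},
  {"travel":[0,0,-4],"delta_rot":[0,0,0],"jaw":-1},
])

```text
t: 7.6
tcp_pos: [503.5, 83.8, 162.1]
ee_rot: [0.231, -3.079, -0.432]
ft_force: [1.2, 0.4, -0.1]
grip_width: 85.4
finger_force: 0.0
```

Request:
step_arm([
  {"travel":[0,0,-3],"delta_rot":[8,0,0],"jaw":-1},
  {"travel":[0,0,-3],"delta_rot":[8,0,0],"jaw":-1},
  {"travel":[0,3,-1],"delta_rot":[0,0,4],"jaw":-1},
  {"travel":[0,3,0],"delta_rot":[0,0,4],"jaw":-1},
  {"travel":[0,4,0],"delta_rot":[0,0,4],"jaw":-1},
  {"travel":[0,4,0],"delta_rot":[0,0,0],"jaw":-1},
  {"travel":[0,4,0],"delta_rot":[0,0,0],"jaw":-1},
  {"travel":[0,0,0],"delta_rot":[0,0,0],"jaw":-1},
])

```text
t: 8.4
tcp_pos: [502.6, 257.2, 230.6]
ee_rot: [-0.082, -3.14, -0.003]
ft_force: [0.5, 0.7, -0.1]
grip_width: 85.3
finger_force: 0.0
```

```bash
python3 - <<'E'
from h import *
from plant import robot,snapshot
for n in("scene","top"):
    s=snapshot(n);pickle.dump(s,open(n+"3.pkl","wb"))
st=robot.get_state();print(st["t"],st["tcp_pos"],st["ft_force"],st["ee_rot"],st["grip_width"])
t=pickle.load(open("top3.pkl","rb"));u,v=proj(t,[[500,140,30]])[0].astype(int)
cv2.imwrite("pics/t3.png",cv2.resize(t["pixels"][v-50:v+50,u-65:u+65],None,fx=5,fy=5,interpolation=cv2.INTER_CUBIC))
n0=[566.1,409.2]
print(go(st,[*n0,200],-4.2))
E
```

```text
8.5 [503.89748378 251.57711766 230.70036689] [-0.27587502  0.4828212  -0.41409782] [ 9.14267984e-02  3.14019447e+00 -8.58793274e-04] 85.68595468702787
(array([-5.29, 16.1 ,  3.06]), array([-0.03,  0.01,  0.86]))
```

View pics/t3.png

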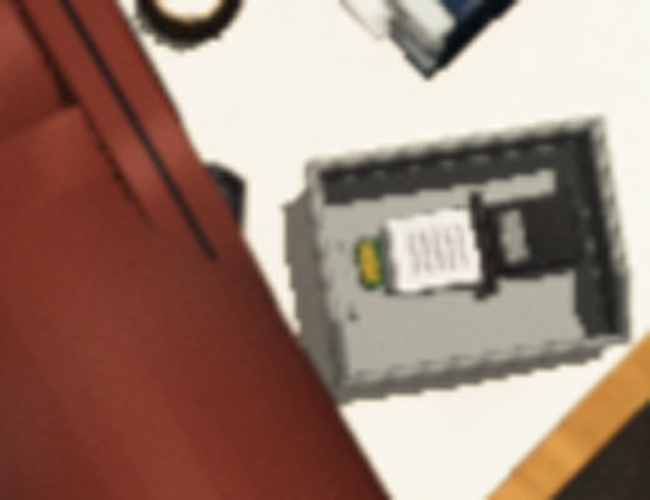

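The failed module lies flat in the bin (crop (465,245)). Next, the narrow module in the rack.

Request:
step_arm([
  {"travel":[-1,3,0],"delta_rot":[0,0,0],"jaw":-1},
  {"travel":[-1,3,0],"delta_rot":[0,0,0],"jaw":-1},
  {"travel":[-1,3,0],"delta_rot":[0,0,0],"jaw":-1},
  {"travel":[-1,3,0],"delta_rot":[0,0,0],"jaw":-1},
  {"travel":[-1,3,0],"delta_rot":[0,0,0],"jaw":-1},
  {"travel":[-0.3,1.0,3],"delta_rot":[0,0,1],"jaw":-1},
  {"travel":[0,0,0],"delta_rot":[0,0,0],"jaw":-1},
  {"travel":[0,0,0],"delta_rot":[0,0,0],"jaw":-1},
])

```text
t: 9.3
tcp_pos: [566.8, 405.6, 200.5]
ee_rot: [-0.123, -3.139, 0.003]
ft_force: [0.4, -0.7, 0.8]
grip_width: 85.6
finger_force: 0.0
```

```bash
python3 - <<'E'
from h import *
from plant import robot
st=robot.get_state();print(st["tcp_pos"],go(st,[565.6,408.7,84.5],-4.5))
E
```

```text
[566.78569339 405.58161185 200.50121345] (array([ 0.14,  0.32, 11.6 ]), array([-0.11, -0.03,  0.  ]))
```

Request:
step_arm([
  {"travel":[0.1,0.3,3],"delta_rot":[0,0,0],"jaw":-1},
  {"travel":[0,0,3],"delta_rot":[0,0,0],"jaw":-1},
  {"travel":[0,0,3],"delta_rot":[0,0,0],"jaw":-1},
  {"travel":[0,0,1.6],"delta_rot":[0,0,0],"jaw":-1},
  {"travel":[0,0,0.9],"delta_rot":[0,0,0],"jaw":-1},
  {"travel":[0,0,0],"delta_rot":[0,0,0],"jaw":0.4},
  {"travel":[0,0,0],"delta_rot":[0,0,0],"jaw":0.5},
  {"travel":[0,0,0],"delta_rot":[0,0,0],"jaw":0.5},
])

```text
t: 10.1
tcp_pos: [566.5, 411.2, 87.2]
ee_rot: [0.121, 3.137, 0.002]
ft_force: [0.1, -0.5, 0.1]
grip_width: 43.8
finger_force: 0.0
```

Request:
step_arm([
  {"travel":[0,0,0],"delta_rot":[0,0,0],"jaw":1},
  {"travel":[0,0,0],"delta_rot":[0,0,0],"jaw":1},
  {"travel":[0,0,0],"delta_rot":[0,0,0],"jaw":1},
  {"travel":[0,0,0],"delta_rot":[0,0,0],"jaw":1},
])

```text
t: 10.5
tcp_pos: [565.9, 410.7, 86.1]
ee_rot: [0.121, 3.139, 0.0]
ft_force: [-0.7, -2.2, 6.0]
grip_width: 13.5
finger_force: 59.0
```

Request:
step_arm([
  {"travel":[0,0,-1],"delta_rot":[0,0,0],"jaw":1},
  {"travel":[0,0,-1.5],"delta_rot":[0,0,0],"jaw":1},
  {"travel":[0,0,-2],"delta_rot":[0,0,0],"jaw":1},
  {"travel":[0,0,-2],"delta_rot":[0,0,0],"jaw":1},
  {"travel":[0,0,-2.5],"delta_rot":[0,0,0],"jaw":1},
  {"travel":[0,0,-2],"delta_rot":[0,0,0],"jaw":1},
  {"travel":[0,0,0],"delta_rot":[0,0,0],"jaw":1},
  {"travel":[0,0,0],"delta_rot":[0,0,0],"jaw":1},
])

```text
t: 11.3
tcp_pos: [565.7, 410.9, 196.0]
ee_rot: [0.121, 3.139, 0.001]
ft_force: [0.9, 0.3, -2.0]
grip_width: 13.6
finger_force: 58.4
```

```bash
python3 - <<'E'
from h import *
from plant import robot
st=robot.get_state();s2=pickle.load(open("st2.pkl","rb"));print(st["tcp_pos"],st["ft_force"],st["moment"],st["joint_positions"][6],go(st,[488.6,273.6,184],4.6),go(s2,s2["tcp_pos"],4.6))
E
```

```text
[565.74930959 410.92522919 195.99565151] [ 0.93949442  0.27991161 -1.96755006] [-0.01254334  0.0295137  -0.03606739] 0.8549577589000493 (array([  6.64, -14.29,   1.18]), array([ 0.04,  0.04, -9.01])) (array([0., 0., 0.]), array([-0.05, -0.11,  0.  ]))
```

Request:
step_arm([
  {"travel":[1.3,-2.8,0],"delta_rot":[0,0,0],"jaw":1},
  {"travel":[1.3,-2.8,0],"delta_rot":[0,0,0],"jaw":1},
  {"travel":[1.3,-2.8,0],"delta_rot":[0,0,0],"jaw":1},
  {"travel":[1.3,-2.8,0],"delta_rot":[0,0,0],"jaw":1},
  {"travel":[1.4,-3.1,0],"delta_rot":[0,0,-4.5],"jaw":1},
  {"travel":[0,0,1.2],"delta_rot":[0,0,-4.5],"jaw":1},
  {"travel":[0,0,0],"delta_rot":[0,0,0],"jaw":1},
  {"travel":[0,0,0],"delta_rot":[0,0,0],"jaw":1},
])

```text
t: 12.1
tcp_pos: [488.4, 273.5, 182.7]
ee_rot: [0.123, -3.138, 0.001]
ft_force: [0.0, -0.2, -1.0]
grip_width: 13.1
finger_force: 58.8
```

```bash
python3 - <<'E'
from h import *
from plant import robot,snapshot
P=[]
for i in range(4):
    s=snapshot("scene");P.append(robot.get_state()["tcp_pos"])
    if i==0:pickle.dump(s,open("scene4.pkl","wb"))
st=robot.get_state();print(st["t"],np.round(P,1).tolist(),go(st,[488.6,273.6,184],4.6))
a=pickle.load(open("scene2.pkl","rb"))["pixels"];b=s["pixels"]
u,v=proj(s,[[490,274,150]])[0].astype(int)
c=[cv2.resize(x[v-40:v+30,u-25:u+25],None,fx=8,fy=8,interpolation=cv2.INTER_CUBIC) for x in(a,b)]
cv2.imwrite("pics/cmp.png",np.hstack(c))
E
```

```text
12.3 [[488.7, 273.9, 183.1], [488.9, 273.9, 183.3], [489.0, 273.9, 183.4], [489.0, 273.9, 183.4]] (array([ 0.04, -0.03, -0.06]), array([-0.01, -0.  , -0.03]))
```

View pics/cmp.png

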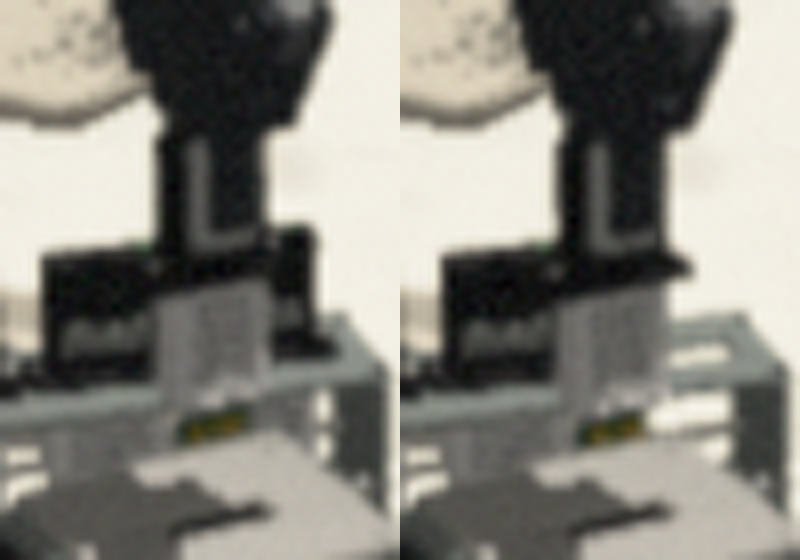

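Failed module (left) and new module (right) sit in the gripper almost identically: body left edge at 157 px and card edge 180–245 px in both halves. Shift to the slot centre and descend.

Request:
step_arm([
  {"travel":[-0.1,-0.03,1],"delta_rot":[0,0,0],"jaw":1},
  {"travel":[0,0,1.5],"delta_rot":[0,0,0],"jaw":1},
  {"travel":[0,0,1],"delta_rot":[0,0,0],"jaw":1},
  {"travel":[0,0,0.4],"delta_rot":[0,0,0],"jaw":1},
  {"travel":[0,0,0],"delta_rot":[0,0,0],"jaw":1},
])

```text
t: 12.8
tcp_pos: [489.3, 272.7, 143.2]
ee_rot: [0.126, -3.138, 0.002]
ft_force: [0.2, -1.2, -1.8]
grip_width: 13.1
finger_force: 58.9
```

Request:
step_arm([
  {"travel":[0,0,0.3],"delta_rot":[0,0,0],"jaw":1},
  {"travel":[0,0,0.3],"delta_rot":[0,0,0],"jaw":1},
  {"travel":[0,0,0],"delta_rot":[0,0,0],"jaw":1},
])

```text
t: 13.1
tcp_pos: [489.8, 273.0, 138.2]
ee_rot: [0.126, -3.139, 0.0]
ft_force: [0.4, -0.2, -1.1]
grip_width: 13.1
finger_force: 58.9
```

Request:
step_arm([
  {"travel":[0,0,0.3],"delta_rot":[0,0,0],"jaw":1},
  {"travel":[0,0,0.2],"delta_rot":[0,0,0],"jaw":1},
  {"travel":[0,0,0],"delta_rot":[0,0,0],"jaw":1},
])

```text
t: 13.4
tcp_pos: [489.7, 272.9, 133.1]
ee_rot: [0.126, -3.139, 0.0]
ft_force: [0.2, 1.0, -1.8]
grip_width: 12.9
finger_force: 58.9
```

It is in the slot with no contact force. Continue down.

Request:
step_arm([
  {"travel":[0,0,0.5],"delta_rot":[0,0,0],"jaw":1},
  {"travel":[0,0,0.5],"delta_rot":[0,0,0],"jaw":1},
  {"travel":[0,0,0],"delta_rot":[0,0,0],"jaw":1},
])

```text
t: 13.7
tcp_pos: [489.4, 272.7, 122.4]
ee_rot: [0.126, -3.138, 0.001]
ft_force: [-0.1, -0.2, -1.0]
grip_width: 12.9
finger_force: 58.9
```

Request:
step_arm([
  {"travel":[0,0,0.5],"delta_rot":[0,0,0],"jaw":1},
  {"travel":[0,0,0.5],"delta_rot":[0,0,0],"jaw":1},
  {"travel":[0,0,0.5],"delta_rot":[0,0,0],"jaw":1},
  {"travel":[0,0,0],"delta_rot":[0,0,0],"jaw":1},
])

```text
t: 14.1
tcp_pos: [489.4, 272.7, 107.4]
ee_rot: [0.126, -3.138, 0.001]
ft_force: [-0.5, -0.7, -2.2]
grip_width: 13.3
finger_force: 58.9
```

Request:
step_arm([
  {"travel":[0,0,0.4],"delta_rot":[0,0,0],"jaw":1},
  {"travel":[0,0,0.4],"delta_rot":[0,0,0],"jaw":1},
  {"travel":[0,0,0],"delta_rot":[0,0,0],"jaw":1},
  {"travel":[0,0,0],"delta_rot":[0,0,0],"jaw":1},
])

```text
t: 14.5
tcp_pos: [490.1, 273.2, 100.8]
ee_rot: [-0.126, 3.139, 0.0]
ft_force: [-0.5, -1.6, 4.6]
grip_width: 13.4
finger_force: 59.6
```

Request:
step_arm([
  {"travel":[0,0,0.3],"delta_rot":[0,0,0],"jaw":1},
  {"travel":[0,0,0.1],"delta_rot":[0,0,0],"jaw":1},
  {"travel":[0,0,0],"delta_rot":[0,0,0],"jaw":1},
  {"travel":[0,0,0],"delta_rot":[0,0,0],"jaw":1},
])

```text
t: 14.9
tcp_pos: [490.1, 273.2, 96.9]
ee_rot: [-0.126, 3.138, 0.001]
ft_force: [-1.4, -0.9, 5.0]
grip_width: 13.4
finger_force: 59.9
```

Request:
step_arm([
  {"travel":[0,0,0.15],"delta_rot":[0,0,0],"jaw":1},
  {"travel":[0,0,0],"delta_rot":[0,0,0],"jaw":1},
  {"travel":[0,0,0],"delta_rot":[0,0,0],"jaw":1},
])

```text
t: 15.2
tcp_pos: [490.2, 273.2, 96.0]
ee_rot: [-0.126, 3.138, 0.001]
ft_force: [-4.1, -2.3, 12.5]
grip_width: 13.1
finger_force: 60.5
```

Request:
step_arm([
  {"travel":[0,0,0.15],"delta_rot":[0,0,0],"jaw":1},
  {"travel":[0,0,0],"delta_rot":[0,0,0],"jaw":1},
  {"travel":[0,0,0],"delta_rot":[0,0,0],"jaw":1},
])

```text
t: 15.5
tcp_pos: [490.2, 273.2, 96.0]
ee_rot: [-0.125, 3.138, 0.002]
ft_force: [-8.5, -6.4, 25.5]
grip_width: 13.1
finger_force: 62.7
```

Contact stiffened at TCP z ≈ 96, which suggests the flange is on the plate. One picture to check that, and the rest of the scene.

```bash
python3 - <<'E'
from h import *
from plant import robot,snapshot
s=snapshot("scene")
u,v=proj(s,[[490,274,90]])[0].astype(int)
cv2.imwrite("pics/fin.png",cv2.resize(s["pixels"][v-45:v+50,u-60:u+65],None,fx=6,fy=6,interpolation=cv2.INTER_CUBIC))
st=robot.get_state();print(st["t"],st["tcp_pos"],st["ft_force"],st["moment"],st["ee_rot"],st["finger_force"])
E
```

```text
15.55 [490.2393971  273.20974616  95.97773454] [-9.9490839  -6.20887523 26.14266189] [-1.35122281  2.07269779  0.00652625] [-1.25474679e-01  3.13821243e+00  1.63628413e-03] 62.71511793136597
```

View pics/fin.png

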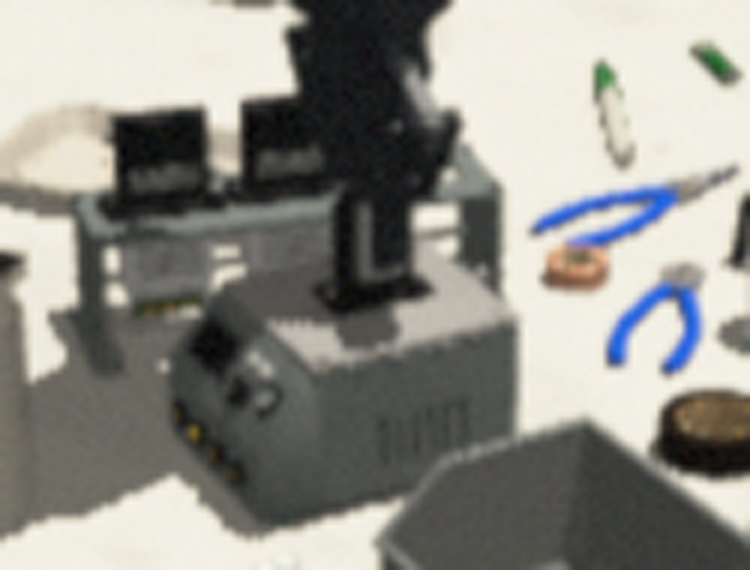

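The flange sits on the plate (crop (370,293)) with no gap visible. TCP z 96.0 also matches the grasp height in the rack: 86.1 with the underside at 10, so the underside is now at 20, which is flush. Handing in.

```bash
python3 -c "
from plant import order;print(order.close_job())"
```

```text
the job is handed in; nothing more can be done
None
```

The job is handed in at about 15.6 s: the failed module lies in the reject bin, and the new narrow module is held flush on the tester's guard plate at about 26 N, still in the gripper. The two wider modules were left in the rack.

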